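# Jack up the comparator stand and hold it

### The arm

A 6-joint arm with a two-finger parallel gripper is mounted at the origin on a cart in front of the work surface, level with it; the furniture and walls round the work are solid. World frame = base frame: x ahead of the robot, y to its left, z up, the work surface at z = 0. Lengths are in m, angles in degrees, forces in N, time in s.
With the tool pointing down it reaches from about 0.375 to 0.975 m from the base axis. Payload 3.8 kg.
Tool frame: the origin (TCP) lies on the front face of the gripper's body, between the roots of the fingers; the fingertips stand 64 mm ahead of it and the grasp point (between the pads) lies 45 mm ahead of it (manip.pinch_z is the distance from the TCP to the grasp point, in m); z points along the fingers, y is the line along which they close (so a half turn about z gives the same grasp; the last joint's range is limited). The gripper opens to 88 mm and grips with 3 to 60 N. Pads are 18 mm wide; open, the fingers measure 123 mm over their backs; the gripper's body (75 mm by 187 mm) begins 45 mm behind the grasp point.
Start: joints at [67.5, 15.12, 91.902, -0, 72.978, -2.114], TCP at [0.235, 0.633, 0.303] pointing down, gripper open.
Joint ranges: [-150.88, 150.88], [-54.13, 125.18], [17.81, 147.31], [-75.09, 255.09], [0, 152.58], [-146.25, 146.25]. Speed limits (degrees/s): [147.25, 147.25, 180, 180, 180, 180].

### API

Orientations are given as a 3x3 rotation matrix whose columns are the frame's x, y, z axes.
In Python, from station import manip, camera, calibration gives the robot as it stands.
- The arm moves only by the shell command python3 -m handwheel 'ROWS' [OPENING] [FORCE]. ROWS is JSON, a list of rows, each a list of 2 entries, a list of its own where there are three numbers: the shift along the tool's x, y, z in mm, then the turn, a rotation vector about the tool's x, y, z in units of 6 degrees (1.0 is 6 degrees). A call has 1 to 20 rows; each row shifts and turns the commanded pose from where the row before left it, along the tool's axes as they then stand; what a row does not reach is not made up. A row lasts 1/12 s, in which the tool goes at most 41.7 mm and 7.16 degrees, less where a joint would pass 70% of its speed; a pose out of reach is approached as far as the arm can. A call with a gripper value outside its range is refused whole. OPENING is the closure in counts, from 0 (fully open) to 255 (shut), set as the call begins (- or left out, the last holds). The fingers move at their own pace and stop on an object; FORCE is the grip in N (left out, the last holds). Time passes only in rows, so rows that do not move let the fingers close. It gives the time, the measured TCP pose, the force, the opening and the grip force at its end, in the units of the state.
- manip.observe(): the state, without advancing time (a new reading comes with each control period).
- camera(name): name is "scene" or "top" or "wrist"; returns (picture, depth): 400x640x3 uint8, red, green, blue; 400x640 float32, m along the optical axis (not along the pixel's ray), 0 where there is no reading.
- calibration(name): a dict with "intrinsics" (3x3 intrinsics, pixels), "k1" (the pictures are not rectified: a ray, as slopes to the right and down, at radius r is drawn at 1 + k1 r^2 times it, then the intrinsics apply), "world_to_cam" (4x4, takes a point from world to camera coordinates). Camera axes: x right, y down, z forward; pixel columns grow to the right and rows downward; lengths in m; the calibration is good to about 2 mm. A picture is of the moment at which its call begins: read the wrist's pose just before it. calibration takes no time and is no camera call; for the wrist camera it gives the pose at the moment of the call.
- manip.close_job(): hands the job in; it is judged then, once.
The state is a dict: "time": time; "joints": joint angles; "joint_velocities": joint speeds; "joint_efforts": joint torques, N m; "ee_pos": TCP position; "ee_rot": TCP orientation; "contact_force": force on the tool from outside, world axes, zero at the start; "torque": the same for the moment, N m; "opening": opening from 0.0 (shut) to 1.0 (fully open); "grasp_force": force on a finger pad.
Only numpy, scipy, OpenCV 4.12 (cv2) and the standard library are available. Lean on these libraries where they do the work, as an engineer would, in place of code of your own. Each camera call takes 0.05 s, during which the arm holds its last target. There are 200 camera calls.

### The job

I have to change the front foot of the dial comparator stand, so lift its front for me with the little blue toe jack: set the jack's saddle cup squarely under the boss of the yellow lift lug, draw the red-headed locking pin out of the jack and lay it in the open notch at the jack's side, then pump the handle until the boss sits in the cup and the front foot is at least half a centimetre clear of the bench. Nothing but the handle carries the load, so finish still holding the handle down, with the stand up. Do not shove the stand out of its place and leave the other things on the bench alone.

Things in the scene. Friction and masses are not known exactly. Their poses are not given: they have to be found in the camera images.
- jack: blue toe jack, loose, 0.8 kg in all, slid or lifted by its tower. Origin on the bench under the tower, +x towards the toe that goes under the load, +y to its left. Base plate x -122 to +16 mm, y +-32 mm, 8 mm thick; a 6 mm thick tongue, 40 mm wide, runs under the toe to x = +60 mm. While the locking pin is in, the handle cannot be pressed and the saddle stays down
- tower_grip (a point): where to take the jack: middle of the blue tower's two flat sides, 68 mm above the bench, 1 mm behind (-x) the jack's origin. The tower is 30 mm wide across y, 24 mm along x and 102 mm high, clear on both sides
- saddle (a point): middle of the floor of the jack's steel saddle cup: 24 mm inside and 30 mm outside diameter, rim 3 mm above this floor. At jack x = +42 mm, y = 0; 18 mm above the bench when down
- stand: dial comparator stand, loose, 2.6 kg: black granite plate 110 mm deep (x), 170 mm wide (y), 14 to 54 mm above the bench, on three rubber feet (one front, two rear), with a column and dial to 246 mm. Origin on the bench under the plate's middle; its front with the yellow lug looks to its own -x, so the jack goes in along the stand's +x
- lift_pad (a point): lift point: middle of the underside of the steel boss (16 mm diameter, 4 mm long) under the yellow lug, marked by a black ring on the lug's top. 77 mm ahead (-x) of the stand's origin, 22 mm ahead of the granite, 30 mm above the bench while the stand is down. The lug is 26 mm wide, 34 to 43 mm high, its tip 12 mm ahead of this point
- front_foot (a point): underside of the stand's front foot (on the bench at the start: z = 0)
- pin_head (a point): middle of the locking pin's red head: 12 mm thick (x), 20 mm long (y), 22 mm high (z). Grip it across the 12 mm, gripper open no more than 45 mm. The steel shank, 8 mm thick, leaves it along +y and ends 46 mm from this point. At the start the pin lies along y in the jack's bores, head on the jack's -y side
- park_notch (a point): park notch on the jack's -y side: a steel trough open at the top, 11 mm wide, 34 mm long along y, floor 22 mm, straight walls to 33 mm, flared lips to 39 mm above the bench. This point, at jack x = -108, y = -33 mm: where the axis of a parked shank lies, 26 mm up, half-way along. The parked pin lies along y, its head outside the trough, the head's middle 34 mm (29 to 39) further to -y
- handle_pad (a point): middle of the top of the handle's black rubber grip, 26 mm wide, 48 mm long, at the rear (-x) of the jack. The handle turns about the jack's y at jack x = -34 mm, z = 50 mm; this point is 112 mm from there along the handle and 5 mm above its middle line. Press it down with shut fingers (3 to 8 N to the stop); between strokes let it come right up
- handle (a joint): handle angle, rad: 0 = up (sloping 0.56 rad above level, grip 114 mm high), 0.72 = down on its stop (0.16 rad below level, grip 37 mm high). A spring raises it if let go. Each full stroke ratchets the saddle 10 to 13 mm up; friction holds it there unloaded, but the stand sinks back as the handle rises. So stroke 1 brings the saddle to the boss, stroke 2 lifts the foot some 7 mm while held down
- setting_standard: bystander: small steel setting gauge with a black sleeve, 8x25x8 mm, origin under its middle; leave it alone
- dish_spare: bystander: flat clear dish with small brass parts, 60x60x13 mm, origin under its middle; leave it alone
- oil_stand: bystander: black oil stand with four coloured caps, 34x98x25 mm, origin under its middle; leave it alone
- dust_blower: bystander: red rubber dust blower, 50x109x50 mm, origin under its middle; leave it alone
- loupe: bystander: black eye loupe, 38x38x30 mm, origin under its middle; leave it alone
- pith_block: bystander: pale pith block, 22x50x16 mm, origin under its middle; leave it alone
- ram: the jack's ram with the toe and the saddle cup (steel), slides straight up in the tower; its origin rises with the saddle from the bench (z = 0 at the start)
- bore (a point): mouth of the locking pin's bore, in the outer face of the jack's -y cheek plate: jack x = -56, y = -12 mm, 50 mm above the bench. The bore, 10 mm wide, runs along the jack's y through both cheeks (outer faces at y = +-12 mm); the pin head starts 18 mm outward of this point, and the pin is free once drawn 35 mm straight towards the jack's -y
Mind the look-alikes: they are no part of the job. What is shaped like the part that bears pin_head but orange is not meant.

How it is judged (in metres and radians):
On the way:
1. the jack stands with its saddle under the lift point and the locking pin lies in the park notch, the stand still down (horizontal distance between saddle and lift_pad below 0.006 m and x of pin_head in the frame of park_notch between -0.006 and 0.006 m and y of pin_head in the frame of park_notch between -0.041 and -0.026 m and z of pin_head in the frame of park_notch between -0.005 and 0.005 m and angle between the y axis of pin_head and the y axis of jack, either way round below 0.2 rad and height (world z) of front_foot below 0.002 m and value of joint handle below 0.15 rad), for 0.2 s.
At the end, for the whole second after the job is handed in: Robot presses the handle (over 1 N, over 0.3 rad down); front foot at least 4.8 mm up, stand still, tilted under 0.15 rad, carried by the saddle (over 3 N), not by the robot; boss in the cup within 6 mm; jack flat; pin in the notch within 6 mm across, 0.2 rad, head 26 to 41 mm outward (height (world z) of front_foot above 0.0048 m and angle between stand's own z axis and vertical below 0.15 rad and horizontal distance between saddle and lift_pad below 0.006 m and z of lift_pad in the frame of saddle below 0.0025 m and contact force between ram and stand above 3 N and contact force between each of the arm, the fingers and stand below 0.5 N and contact force between any of the fingers, the arm and handle above 1 N and value of joint handle above 0.3 rad and angle between jack's own z axis and vertical below 0.1 rad and linear speed of stand below 0.02 m/s and x of pin_head in the frame of park_notch between -0.006 and 0.006 m and y of pin_head in the frame of park_notch between -0.041 and -0.026 m and z of pin_head in the frame of park_notch between -0.005 and 0.005 m and angle between the y axis of pin_head and the y axis of jack, either way round below 0.2 rad); the arm keeps its last pose, push and grip.
It fails at once if the stand is shoved more than 25 mm from its place (distance of front_foot from where it was at the start of the episode above 0.025 m).
It fails at once if one of the bystanders on the bench is moved more than 20 mm (distance of any of setting_standard, dish_spare, oil_stand, dust_blower, loupe, pith_block from where it was at the start of the episode above 0.02 m).
It also fails if it takes over 67 s, if anything falls off the work surface, if the arm or the gripper's body presses on something with over 40 N, if the wrist force passes 120 N, or if a joint passes its speed limit or range.

## Working session

There is one attempt and no reset: what is moved stays moved. The work goes in short steps, Python scripts to look and compute and a shell command to move; the robot and the scene stay as the last step left them, time stands still between calls to the robot, and variables do not carry over. Pictures are saved under pics/ and viewed, at most 10 in all, crops included, and the job is handed in when it is done.

```bash
ls; mkdir -p pics; cat > h.py <<'E'
import numpy as np, cv2
from station import manip, camera, calibration
def shot(n,f=None):
    c=calibration(n); p,d=camera(n)
    if f: cv2.imwrite('pics/'+f,p[:,:,::-1])
    return p,d,c
def ray(c,u,v):
    K=np.array(c['intrinsics']); k=c['k1']
    q=np.array([(u-K[0,2])/K[0,0],(v-K[1,2])/K[1,1]]); s=q.copy()
    for _ in range(20): s=q/(1+k*(s@s))
    return np.array([s[0],s[1],1.])
def at_z(c,u,v,z):
    T=np.linalg.inv(np.array(c['world_to_cam'])); r=T[:3,:3]@ray(c,u,v); o=T[:3,3]
    return o+r*(z-o[2])/r[2]
def at_d(c,d,u,v):
    T=np.linalg.inv(np.array(c['world_to_cam'])); return T[:3,:3]@(ray(c,u,v)*d[int(round(v)),int(round(u))])+T[:3,3]
def proj(c,P):
    q=np.array(c['world_to_cam'])@np.append(P,1); s=q[:2]/q[2]; s=s*(1+c['k1']*(s@s)); K=np.array(c['intrinsics'])
    return K[0,0]*s[0]+K[0,2],K[1,1]*s[1]+K[1,2]
E
python3 - <<'E'
from h import *
for n in('top','scene'):
    p,d,c=shot(n,n+'1.png'); print(n,np.linalg.inv(np.array(c['world_to_cam'])).round(3).tolist())
s=manip.observe(); print(s); print(manip.pinch_z)
E
```

```text
pics
top [[0.001, -0.992, 0.126, 0.355], [-1.0, -0.002, -0.005, -0.132], [0.006, -0.126, -0.992, 1.311], [0.0, 0.0, 0.0, 1.0]]
scene [[0.787, -0.402, 0.469, 0.072], [-0.617, -0.51, 0.599, -0.691], [-0.001, -0.76, -0.65, 0.682], [0.0, 0.0, 0.0, 1.0]]
{'time': 0.1, 'joints': array([ 6.74992735e+01,  1.51643531e+01,  9.19736250e+01, -8.80853711e-04,
        7.29799225e+01, -2.11439362e+00]), 'joint_velocities': array([ 0.00115119, -0.01098245, -0.10021702, -0.0337044 ,  0.0036751 ,
       -0.05469869]), 'joint_efforts': array([ 2.17238139e-04, -5.03619361e+01, -3.58070004e+01,  7.31565314e-02,
        2.33328837e-02, -1.81234100e-05]), 'ee_pos': array([0.23494036, 0.6322301 , 0.30151631]), 'ee_rot': array([[-9.37366659e-01,  3.48343434e-01, -7.73910390e-04],
       [ 3.48344288e-01,  9.37364722e-01, -1.90673093e-03],
       [ 6.12390984e-05, -2.05689326e-03, -9.99997883e-01]]), 'contact_force': array([ 0.707082  ,  0.41888627, -0.61607593]), 'torque': array([-0.00680494, -0.00812541, -0.01255651]), 'grasp_force': 0.0, 'opening': 1.000404301004445}
0.0453
```

View pics/top1.png

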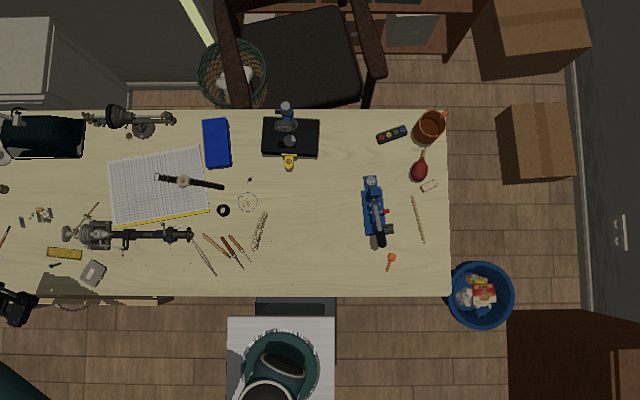

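View pics/scene1.png

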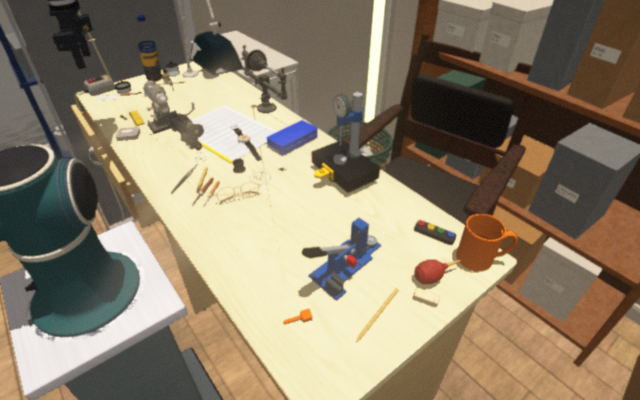

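The top view shows the stand's yellow lug at about (290,160). The jack is at about (373,210) with its toe up-image, the red head is at (386,211), and the orange decoy is at (390,262).

```bash
python3 - <<'E'
from h import *
p,d,c=shot('top')
a=cv2.resize(p[165:255,340:420],None,fx=6.5,fy=6.5,interpolation=cv2.INTER_CUBIC)
b=cv2.resize(p[95:185,255:325][:, :45],None,fx=6.5,fy=6.5,interpolation=cv2.INTER_CUBIC)
b=cv2.resize(p[95:185,260:303],None,fx=6.5,fy=6.5,interpolation=cv2.INTER_CUBIC)
o=np.hstack([a,b])[:600,:800]; cv2.imwrite('pics/t2.png',o[:,:,::-1]); print(o.shape,c['intrinsics'],c['k1'])
for u,v,z in[(373,181,.102),(378,242,.114),(290,161,.043),(386,211,.05),(262,150,.054),(319,150,.054)]: print(u,v,at_z(c,u,v,z).round(3),at_d(c,d,u,v).round(3))
E
```

```text
(585, 800, 3) [[432.94020855   0.         327.17997848]
 [  0.         432.94020855 191.67865322]
 [  0.           0.           1.        ]] -0.05134044195011007
373 181 [ 0.54  -0.267  0.102] [ 0.553 -0.277  0.017]
378 242 [ 0.368 -0.278  0.114] [ 0.368 -0.277  0.126]
290 161 [ 0.608 -0.027  0.043] [ 0.608 -0.028  0.044]
386 211 [ 0.459 -0.31   0.05 ] [ 0.458 -0.309  0.063]
262 150 [0.639 0.055 0.054] [0.639 0.055 0.053]
319 150 [ 0.639 -0.114  0.054] [ 0.651 -0.113  0.002]
```

View pics/t2.png

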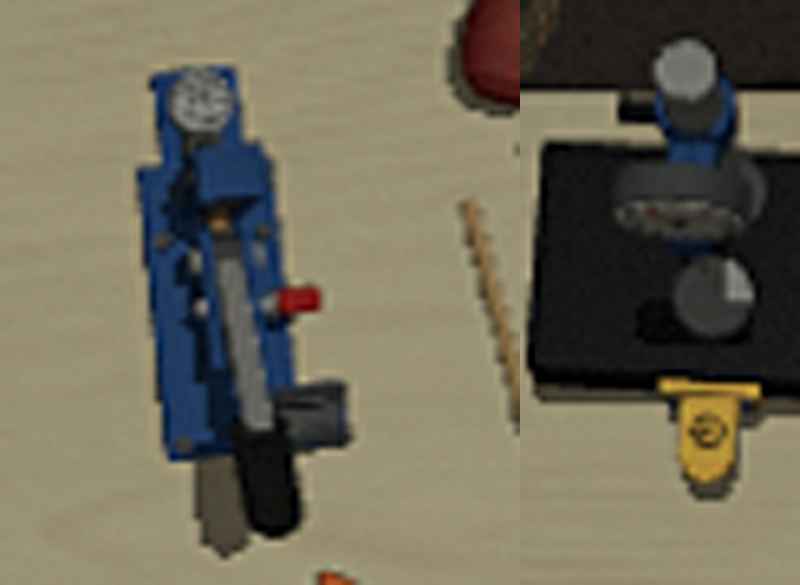

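Read from the crop: saddle at about (371,180.3), red head at (386,211) and lug ring at (289,161). The jack yaw is about +5.5° and the stand yaw about -2 to -4°. Next I work out the jack pose and the camera mount, then plan the move above the jack.

```bash
cat >> h.py <<'E'
from scipy.spatial.transform import Rotation as R
def plan(P,Rt,step=40,deg=7):
    """TCP target P and rotation Rt -> whole shift in current tool axes (mm), rotvec in 6deg units"""
    s=manip.observe(); A=np.array(s['ee_rot']); v=A.T@(np.array(P)-s['ee_pos'])*1000
    w=R.from_matrix(A.T@Rt).as_rotvec(degrees=True)/6
    print('shift tool mm',v.round(1),'turn u',w.round(2),'rows>=',max(np.linalg.norm(v)/step,np.linalg.norm(w)*6/deg).__round__(1))
def down(yaw): # tool z down, tool x at yaw deg
    c,s=np.cos(np.radians(yaw)),np.sin(np.radians(yaw)); return np.array([[c,s,0],[s,-c,0],[0,0,-1.]])
E
python3 - <<'E'
from h import *
c=calibration('top')
print('saddle',at_z(c,371,180.3,.019),'head',at_z(c,386.1,211.1,.055),'lug',at_z(c,289,161.1,.043))
s=manip.observe();w=calibration('wrist');T=np.linalg.inv(np.array(w['world_to_cam']));A=s['ee_rot']
print('cam in tool',(A.T@(T[:3,3]-s['ee_pos'])).round(3),(A.T@T[:3,:3]).round(2).tolist(),w['intrinsics'][0][0])
plan([.45,-.26,.30],down(5.5))
E
```

```text
saddle [ 0.55428156 -0.27078348  0.019     ] head [ 0.45810644 -0.30994552  0.055     ] lug [ 0.60790576 -0.02440994  0.043     ]
cam in tool [ 0.074  0.    -0.083] [[-0.0, -0.96, -0.29], [1.0, 0.0, -0.0], [0.0, -0.29, 0.96]] 331.71484139749515
shift tool mm [-512.4 -761.5    3. ] turn u [-1.000e-02  2.000e-02  2.569e+01] rows>= 22.9
```

```bash
python3 -m handwheel '[[[-25.8,-28.3,0],[0,0,0]],[[-25.8,-28.3,0],[0,0,0]],[[-25.8,-28.3,0],[0,0,0]],[[-25.8,-28.3,0],[0,0,0]],[[-25.8,-28.3,0],[0,0,0]],[[-25.8,-28.3,0],[0,0,0]],[[-25.8,-28.3,0],[0,0,0]],[[-25.8,-28.3,0],[0,0,0]],[[-25.8,-28.3,0],[0,0,0]],[[-25.8,-28.3,0],[0,0,0]],[[-25.8,-28.3,0],[0,0,0]],[[-25.8,-28.3,0],[0,0,0]],[[-25.8,-28.3,0],[0,0,0]],[[-25.8,-28.3,0],[0,0,0]],[[-25.8,-28.3,0],[0,0,0]]]'
python3 -m handwheel '[[[-13.9,-37.5,0],[0,0,0]],[[-13.9,-37.5,0],[0,0,0]],[[-13.9,-37.5,0],[0,0,0]],[[-13.9,-37.5,0],[0,0,0]],[[-13.9,-37.5,0],[0,0,0]],[[-13.9,-37.5,0],[0,0,0]],[[-13.9,-37.5,0],[0,0,0]],[[-13.9,-37.5,0],[0,0,0]],[[-13.9,-37.5,0],[0,0,0]]]'
python3 -m handwheel '[[[0,0,0],[0,0,1.16]],[[0,0,0],[0,0,1.16]],[[0,0,0],[0,0,1.16]],[[0,0,0],[0,0,1.16]],[[0,0,0],[0,0,1.16]],[[0,0,0],[0,0,1.16]],[[0,0,0],[0,0,1.16]],[[0,0,0],[0,0,1.16]],[[0,0,0],[0,0,1.16]],[[0,0,0],[0,0,1.16]],[[0,0,0],[0,0,1.16]],[[0,0,0],[0,0,1.16]],[[0,0,0],[0,0,1.16]],[[0,0,0],[0,0,1.16]],[[0,0,0],[0,0,1.16]],[[0,0,0],[0,0,1.16]],[[0,0,0],[0,0,1.16]],[[0,0,0],[0,0,1.16]],[[0,0,0],[0,0,1.16]],[[0,0,0],[0,0,1.16]]]'
python3 -m handwheel '[[[0,0,0],[0,0,1.16]],[[0,0,0],[0,0,1.16]],[[0,0,0],[0,0,0]]]'
python3 - <<'E'
from h import *
p,d,c=shot('wrist','w1.png'); print(manip.observe()['joints'].round(1)); plan([.45,-.26,.30],down(5.5))
E
```

```text
time: 1.4
ee_pos: [0.4501, 0.0981, 0.3027]
ee_rot: [[-0.937, 0.348, 0.0], [0.348, 0.937, 0.0], [-0.0, 0.0, -1.0]]
contact_force: [1.4, 0.0, 0.0]
opening: 1.002
grasp_force: 0.0
time: 2.15
ee_pos: [0.449, -0.2619, 0.3026]
ee_rot: [[-0.937, 0.349, 0.0], [0.349, 0.937, 0.0], [-0.0, 0.0, -1.0]]
contact_force: [0.8, 0.8, -1.0]
opening: 0.999
grasp_force: 0.0
time: 3.82
ee_pos: [0.4495, -0.2598, 0.3023]
ee_rot: [[0.939, 0.343, -0.001], [0.343, -0.939, 0.0], [-0.0, -0.001, -1.0]]
contact_force: [0.4, -0.2, -1.0]
opening: 0.999
grasp_force: 0.0
time: 4.07
ee_pos: [0.4495, -0.2598, 0.3024]
ee_rot: [[0.994, 0.11, -0.0], [0.11, -0.994, 0.0], [-0.0, -0.0, -1.0]]
contact_force: [-0.8, -0.9, 0.5]
opening: 1.0
grasp_force: 0.0
[-32.8  -1.8 110.7   0.   71.1  50.6]
shift tool mm [0.4 0.2 2.4] turn u [-0.    0.    0.19] rows>= 0.2
```

View pics/w1.png

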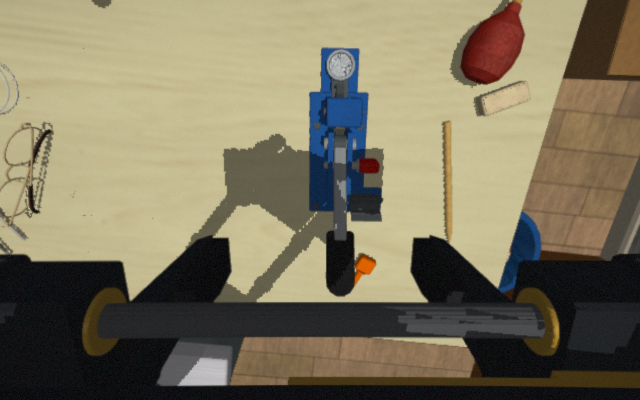

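The wrist view shows the saddle at (341,65), the tower top around (345,111), the red head at (369,166) and the base's left edge from (311,93) to (311,211).

```bash
python3 - <<'E'
from h import *
p,d,c=shot('wrist')
for n,u,v,z in[('saddle',341,65,.02),('head',369,166,.061),('baseFL',311,93,.008),('baseRL',311,211,.008),('pad',341,262,.112)]: print(n,at_z(c,u,v,z).round(4),at_d(c,d,u,v).round(4))
# tower top: depth points z .095-.108
h=np.array([[*at_d(c,d,u,v),u,v] for u in range(315,380) for v in range(80,140) if d[v,u]>0])
t=h[abs(h[:,2]-.102)<.005]; t=t[(t[:,4]<130)]; print('tower',len(t),t.min(0).round(3),t.max(0).round(3))
r=cv2.minAreaRect((t[:,:2]*1000).astype(np.float32)); print(r)
hv=p.astype(int); 
a=cv2.resize(p[30:230,280:420],None,fx=3,fy=3,interpolation=cv2.INTER_CUBIC); 
p2,d2,c2=shot('top'); m=[]
# stand yellow lug + granite edge from top camera
g=np.array([[*at_d(c2,d2,u,v)] for u in range(255,325) for v in range(110,175) if d2[v,u]>0])
k=g[abs(g[:,2]-.054)<.004]; print('granite',cv2.minAreaRect((k[:,:2]*1000).astype(np.float32)),len(k))
y=(p2[:,:,0]>150)&(p2[:,:,2]<70)&(p2[:,:,1]>90); vv,uu=np.nonzero(y[145:180,270:310]); 
L=np.array([at_z(c2,u+270,v+145,.043) for u,v in zip(uu,vv)]); print('lug',L.mean(0),L.min(0),L.max(0))
E
```

```text
saddle [ 0.5545 -0.2685  0.02  ] [ 0.5547 -0.2686  0.0179]
head [ 0.4616 -0.3067  0.061 ] [ 0.4614 -0.3068  0.0602]
baseFL [ 0.5238 -0.2405  0.008 ] [ 0.5238 -0.2405  0.0087]
baseRL [ 0.3886 -0.2551  0.008 ] [ 3.858e-01 -2.552e-01  3.000e-04]
pad [ 0.38   -0.2866  0.112 ] [ 0.3828 -0.2859  0.1174]
tower 1059 [ 4.98e-01 -2.88e-01  9.80e-02  3.27e+02  9.80e+01] [ 5.25e-01 -2.57e-01  1.05e-01  3.63e+02  1.27e+02]
((511.5851745605469, -272.646728515625), (23.53804588317871, 29.6928653717041), 6.526573181152344)
granite ((683.565673828125, -27.20667266845703), (170.19955444335938, 115.20833587646484), 86.95304870605469) 1462
lug [ 0.61047063 -0.02363245  0.043     ] [ 0.58701961 -0.04506656  0.043     ] [ 0.62952109 -0.00620042  0.043     ]
```

```bash
python3 - <<'E'
from h import *
plan([.5116,-.2726,.1135],down(6.2))
E
```

```text
shift tool mm [ 60.2  19.9 189. ] turn u [-0.    0.    0.08] rows>= 5.0
```

```bash
python3 -m handwheel '[[[30.1,10,0],[0,0,0]],[[30.1,9.9,0],[0,0,0]],[[0,0,30],[0,0,0]],[[0,0,30],[0,0,0]],[[0,0,30],[0,0,0]],[[0,0,30],[0,0,0]],[[0,0,30],[0,0,0]],[[0,0,20],[0,0,0]],[[0,0,19],[0,0,0]],[[0,0,0],[0,0,0]]]'
python3 -m handwheel '[[[0,0,0],[0,0,0]],[[0,0,0],[0,0,0]],[[0,0,0],[0,0,0]],[[0,0,0],[0,0,0]],[[0,0,0],[0,0,0]],[[0,0,0],[0,0,0]],[[0,0,0],[0,0,0]],[[0,0,0],[0,0,0]]]' 255 45
python3 -m handwheel '[[[0,0,-5],[0,0,0]],[[0,0,-15],[0,0,0]],[[0,0,-20],[0,0,0]],[[0,0,0],[0,0,0]]]'
python3 - <<'E'
from h import *
print(manip.observe()['joints'].round(1));p,d,c=shot('wrist','w2.png')
E
```

```text
time: 5.05
ee_pos: [0.5089, -0.2712, 0.109]
ee_rot: [[0.993, 0.115, -0.007], [0.115, -0.993, 0.004], [-0.007, -0.005, -1.0]]
contact_force: [-0.5, 1.0, -1.1]
opening: 0.998
grasp_force: 0.0
time: 5.72
ee_pos: [0.5119, -0.2729, 0.114]
ee_rot: [[0.994, 0.113, 0.0], [0.113, -0.994, -0.0], [0.0, 0.0, -1.0]]
contact_force: [0.4, -0.2, -0.1]
opening: 0.422
grasp_force: 0.0
time: 6.05
ee_pos: [0.5129, -0.2735, 0.1559]
ee_rot: [[0.994, 0.113, 0.003], [0.113, -0.994, -0.002], [0.003, 0.002, -1.0]]
contact_force: [2.4, -1.3, -8.0]
opening: 0.338
grasp_force: 44.9
[-30.5  12.6 111.5   0.   55.6  53. ]
```

View pics/w2.png

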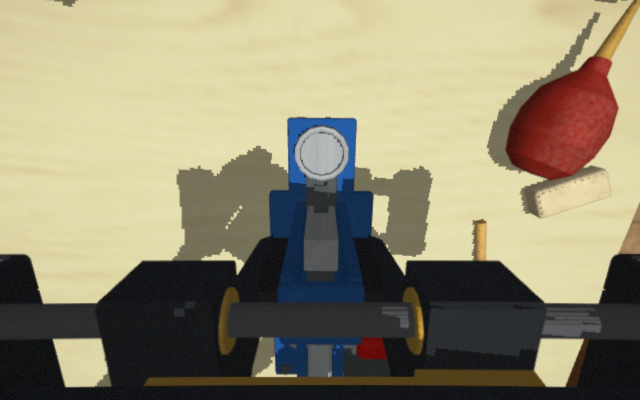

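The jack is gripped and lifted, with the saddle cup at (321,153) and the view ahead clear. I measure the saddle in the tool frame and plan the hover 60 mm ahead of the lug.

```bash
python3 - <<'E'
from h import *
s=manip.observe();p,d,c=shot('wrist')
q=[at_d(c,d,u,v) for u in range(305,338,4) for v in range(140,168,4)]; q=np.median(q,0); print('saddle floor',q.round(4))
for z in(.05,.055): P=at_z(c,321,153,z); print('tool', (s['ee_rot'].T@(P-s['ee_pos'])*1000).round(1), z)
print('tongue/base z',at_d(c,d,294,170)[2],at_d(c,d,278,205)[2], at_d(c,d,200,80)[2])
plan([.504,-.0186,.156],down(-3))
E
```

```text
saddle floor [ 0.5572 -0.2686  0.0558]
tool [4.320e+01 1.000e-01 1.048e+02] 0.05
tool [44.   0.1 99.8] 0.055
tongue/base z 0.04373201186348041 0.04509792819845912 0.0011909818853673704
shift tool mm [  21.  -253.5   -2.7] turn u [ 0.   -0.01  1.58] rows>= 6.4
```

```bash
python3 -m handwheel '[[[2.3,-15,0],[0,0,0]],[[2.3,-28,0],[0,0,0]],[[2.3,-34,0],[0,0,0]],[[2.3,-34,0],[0,0,0]],[[2.3,-34,0],[0,0,0]],[[2.3,-34,0],[0,0,0]],[[2.3,-34,0],[0,0,0]],[[2.3,-25,0],[0,0,0]],[[2.3,-15.5,0],[0,0,0]],[[0,0,0],[0,0,0.5]],[[0,0,0],[0,0,0.6]],[[0,0,0],[0,0,0.48]],[[0,0,0],[0,0,0]],[[0,0,0],[0,0,0]]]'
python3 - <<'E'
from h import *
p,d,c=shot('wrist')
o=cv2.resize(p[0:200,220:420],None,fx=3,fy=3,interpolation=cv2.INTER_CUBIC); cv2.imwrite('pics/w3.png',o[:,:,::-1])
E
```

```text
time: 7.32
ee_pos: [0.5024, -0.0182, 0.1522]
ee_rot: [[0.999, -0.05, -0.003], [-0.05, -0.999, 0.0], [-0.003, -0.0, -1.0]]
contact_force: [-0.6, 0.2, -7.5]
opening: 0.339
grasp_force: 44.9
```

View pics/w3.png

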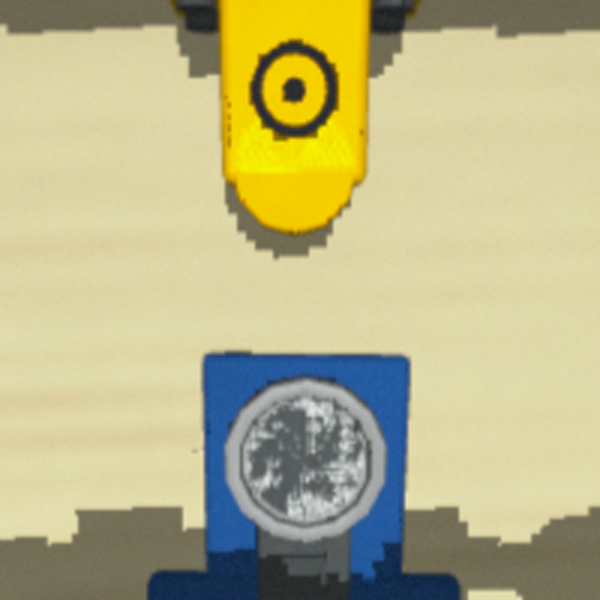

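The ring dot is at crop (294,90), pixel (318,30). The cup centre is at crop (306,459), pixel (322,153). The lug's midline is parallel to the tool x axis.

```bash
python3 - <<'E'
from h import *
s=manip.observe();c=calibration('wrist');p,d,_=shot('wrist')
print(s['ee_pos'])
t=lambda P:(s['ee_rot'].T@(P-s['ee_pos'])*1000).round(1)
q=np.median([at_d(c,d,u,v) for u in range(308,337,3) for v in range(140,166,3)],0);print('floor',q)
print('ring',t(at_z(c,318,30,.043)),at_z(c,318,30,.043), 'depth z',at_d(c,d,318,33)[2]); zr=q[2]+.003; print('cup',t(at_z(c,322,153,zr)),at_z(c,322,153,zr))
for u,v in[(220+221/3,1),(220+228/3,58),(220+370/3,1),(220+366/3,58)]: print(t(at_z(c,u,v,.043)))
E
```

```text
[ 0.50265624 -0.01837311  0.15247637]
floor [ 0.54708461 -0.0208989   0.0533593 ]
ring [107.1  -1.6 109.2] [ 0.60945644 -0.02218561  0.043     ] depth z 0.04412255570482951
cup [44.6  0.5 96. ] [ 0.54700193 -0.02115264  0.0563593 ]
[120.4 -14.  109.2]
[ 93.6 -13.4 109.3]
[120.4  11.4 109.2]
[ 93.6  11.3 109.3]
```

```bash
python3 -m handwheel '[[[0,-1,10],[0,0,0]],[[0,-1.1,12],[0,0,0]],[[0,0,9.5],[0,0,0]],[[0,0,0],[0,0,0]],[[0,0,0],[0,0,0]]]'
python3 - <<'E'
from h import *
c=calibration('wrist');p,d,_=shot('wrist');print(manip.observe()['ee_pos'])
print(np.median([at_d(c,d,u,v)[2] for u in range(308,337,3) for v in range(140,166,3)]))
E
```

```text
time: 7.83
ee_pos: [0.5024, -0.0165, 0.1204]
ee_rot: [[0.999, -0.052, -0.004], [-0.052, -0.999, 0.0], [-0.004, -0.0, -1.0]]
contact_force: [0.4, 0.1, -7.7]
opening: 0.336
grasp_force: 44.9
[ 0.50324026 -0.01660582  0.12130977]
0.02122956526795694
```

```bash
python3 -m handwheel '[[[5,0,0],[0,0,0]],[[10,0,0],[0,0,0]],[[12,0,0],[0,0,0]],[[12,0,0],[0,0,0]],[[12,0,0],[0,0,0]],[[7,0,0],[0,0,0]],[[4,0,0],[0,0,0]],[[0,0,0],[0,0,0]],[[0,0,1.5],[0,0,0]],[[0,0,1],[0,0,0]],[[0,0,0.7],[0,0,0]],[[0,0,0],[0,0,0]],[[0,0,0],[0,0,0]]]'
python3 - <<'E'
from h import *
p,d,c=shot('wrist');print(manip.observe()['ee_pos'],manip.observe()['contact_force'])
o=cv2.resize(p[50:250,220:420],None,fx=3,fy=3,interpolation=cv2.INTER_CUBIC); cv2.imwrite('pics/w4.png',o[:,:,::-1])
E
```

```text
time: 8.97
ee_pos: [0.5656, -0.0198, 0.119]
ee_rot: [[0.999, -0.052, 0.0], [-0.052, -0.999, -0.0], [0.0, 0.0, -1.0]]
contact_force: [0.2, 0.3, -7.5]
opening: 0.336
grasp_force: 44.9
[ 0.56562648 -0.01982308  0.1190546 ] [ 0.17391706 -0.47023551 -7.219215  ]
```

View pics/w4.png

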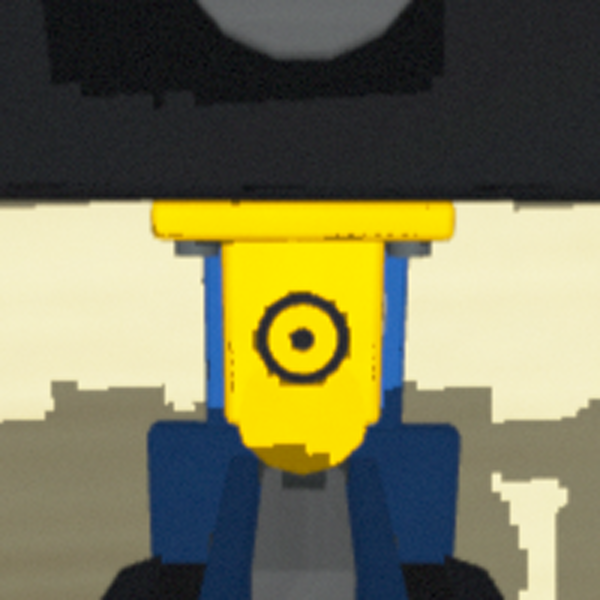

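The ring dot is at crop (302,339), pixel (320.7,163), and the tongue is visible evenly on both sides. The force shows the jack still hangs from the gripper.

```bash
python3 - <<'E'
from h import *
s=manip.observe();c=calibration('wrist')
print((s['ee_rot'].T@(at_z(c,320.7,163,.043)-s['ee_pos'])*1000).round(1))
for u in(220+206/3,220+408/3):print((s['ee_rot'].T@(at_z(c,u,50+300/3,.007)-s['ee_pos'])*1000).round(1))
E
python3 -m handwheel '[[[0,0,0.7],[0,0,0]],[[0,0,0.7],[0,0,0]],[[0,0,0.7],[0,0,0]],[[0,0,0],[0,0,0]],[[0,0,0],[0,0,0]]]'
```

```text
[43.2 -0.2 76.1]
[ 43.7 -19.  112.1]
[ 43.7  20.6 112.1]
time: 9.43
ee_pos: [0.5662, -0.0199, 0.118]
ee_rot: [[0.999, -0.052, 0.001], [-0.052, -0.999, -0.0], [0.001, 0.0, -1.0]]
contact_force: [-0.9, -0.2, 2.8]
opening: 0.341
grasp_force: 44.9
```

```bash
python3 -m handwheel '[[[0,0,0],[0,0,0]],[[0,0,0],[0,0,0]],[[0,0,0],[0,0,0]],[[0,0,0],[0,0,0]],[[0,0,-15],[0,0,0]],[[0,0,-30],[0,0,0]],[[0,0,-35],[0,0,0]],[[0,0,-30],[0,0,0]],[[0,15,0],[0,0,-1.16]],[[0,0,0],[0,0,-1.16]],[[0,0,0],[0,0,-1.16]],[[0,0,0],[0,0,-1.16]],[[0,0,0],[0,0,-1.16]],[[0,0,0],[0,0,-1.16]],[[0,0,0],[0,0,-1.16]],[[0,0,0],[0,0,-1.16]],[[0,0,0],[0,0,-1.16]],[[0,0,0],[0,0,-1.16]],[[0,0,0],[0,0,-1.16]],[[0,0,0],[0,0,-1.16]]]' 0
cat >> h.py <<'E'
def jf(O,yaw):
    c,s=np.cos(np.radians(yaw)),np.sin(np.radians(yaw)); M=np.array([[c,-s,0],[s,c,0],[0,0,1.]]); return np.array([*O,0.]),M
def pinR(M,th):
    t=np.radians(th); return M@np.array([[0,1,0],[np.cos(t),0,np.sin(t)],[np.sin(t),0,-np.cos(t)]])
E
python3 - <<'E'
from h import *
O,M=jf([.5672,-.0200],-3); Rt=pinR(M,42); print(np.linalg.det(Rt)); H=O+M@[-.056,-.030,.05]; print(H)
plan(H-.054*Rt[:,2]-.08*Rt[:,2],Rt); print(manip.observe()['joints'].round(1))
E
```

```text
time: 11.1
ee_pos: [0.565, -0.0348, 0.2268]
ee_rot: [[0.158, 0.987, 0.0], [0.987, -0.158, -0.0], [-0.0, 0.0, -1.0]]
contact_force: [0.6, -0.1, -0.3]
opening: 0.995
grasp_force: 0.0
1.0
[ 0.50970667 -0.04702807  0.05      ]
shift tool mm [-110.   -43.1   77.2] turn u [ 0.37  6.99 -0.97] rows>= 6.1
[ -6.    6.8 110.   -0.   63.1   3.1]
```

```bash
python3 -m handwheel '[[[-27.5,-10.8,0],[0,0,0]],[[-27.5,-10.8,0],[0,0,0]],[[-27.5,-10.8,0],[0,0,0]],[[-27.5,-10.7,0],[0,0,0]],[[0,0,0],[0,0,-1.02]],[[0,0,0],[0,1,0]],[[0,0,0],[0,1,0]],[[0,0,0],[0,1,0]],[[0,0,0],[0,1,0]],[[0,0,0],[0,1,0]],[[0,0,0],[0,1,0]],[[0,0,0],[0,1,0]],[[0,0,0],[0,0,0]],[[0,0,0],[0,0,0]]]' 140 20
python3 - <<'E'
from h import *
O,M=jf([.5672,-.0200],-3); Rt=pinR(M,42); H=O+M@[-.056,-.030,.05]
plan(H-.054*Rt[:,2]-.05*Rt[:,2],Rt); print(manip.observe()['joints'].round(1))
p,d,c=shot('wrist','w5.png'); print(proj(c,H))
E
```

```text
time: 12.27
ee_pos: [0.504, -0.1371, 0.2257]
ee_rot: [[0.046, 0.998, 0.038], [0.743, -0.06, 0.667], [0.668, -0.002, -0.744]]
contact_force: [-0.3, -0.1, -0.1]
opening: 0.451
grasp_force: 0.0
shift tool mm [-50.4   1.1  87. ] turn u [ 0.03  0.01 -0.07] rows>= 2.5
[-35.5  13.6 110.5  34.7  83.  -44.9]
(np.float64(320.76658884233), np.float64(240.12015360175056))
```

View pics/w5.png

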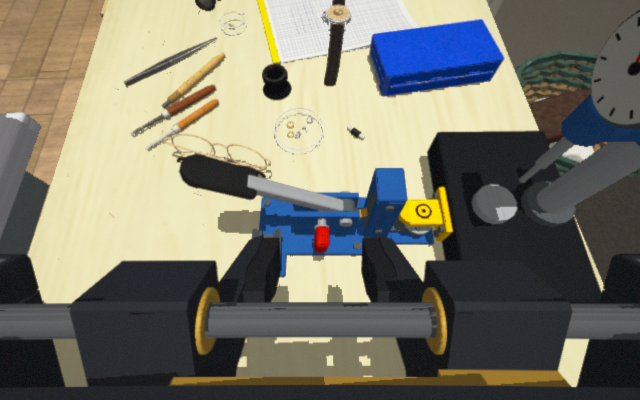

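The red head is at (321,238), matching the prediction of (320.8,240), and the jaws straddle it. I go in.

```bash
python3 -m handwheel '[[[-25,0.5,0],[0,0,0]],[[-25.4,0.6,0],[0,0,0]],[[0,0,30],[0,0,0]],[[0,0,30],[0,0,0]],[[0,0,27],[0,0,0]],[[0,0,15],[0,0,0]],[[0,0,15],[0,0,0]],[[0,0,10],[0,0,0]],[[0,0,6],[0,0,0]],[[0,0,0],[0,0,0]],[[0,0,0],[0,0,0]]]'
python3 - <<'E'
from h import *
O,M=jf([.5672,-.0200],-3); Rt=pinR(M,42); H=O+M@[-.056,-.030,.05]
plan(H-.054*Rt[:,2],Rt)
s=manip.observe();p,d,c=shot('wrist')
m=(p[:,:,0]>130)&(p[:,:,1]<50)&(p[:,:,2]<50); m[:100]=0; m[:,:250]=0; m[:,400:]=0
v,u=np.nonzero(m); print(len(u),u.min(),u.max(),v.min(),v.max(),np.median(u),np.median(v),proj(c,H), s['contact_force'])
o=cv2.resize(p[100:300,220:420],None,fx=3,fy=3); cv2.imwrite('pics/w6.png',o[:,:,::-1])
E
```

```text
time: 13.23
ee_pos: [0.5089, -0.0848, 0.095]
ee_rot: [[0.042, 0.998, 0.039], [0.743, -0.058, 0.667], [0.668, 0.001, -0.744]]
contact_force: [0.1, -0.8, 0.7]
opening: 0.454
grasp_force: 0.0
shift tool mm [-2.  -1.2  4.7] turn u [ 0.04  0.01 -0.03] rows>= 0.1
1004 307 331 238 280 319.0 259.0 (np.float64(316.3511877502449), np.float64(264.41836696142514)) [ 0.14103106 -0.77969594  0.68495664]
```

View pics/w6.png

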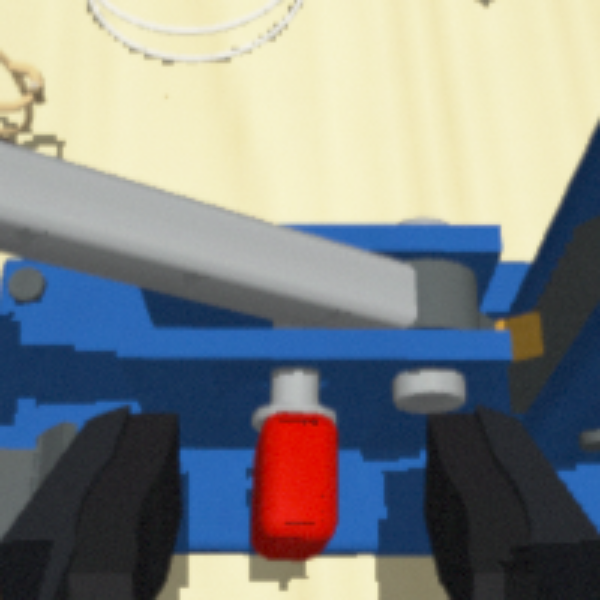

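The head sits between the jaws at crop (296,485), about 1 mm left of their middle. I nudge over, close, and check before drawing.

```bash
python3 -m handwheel '[[[0,-1.2,4],[0,0,0]],[[0,0,0],[0,0,0]],[[0,0,0],[0,0,0]],[[0,0,0],[0,0,0]],[[0,0,0],[0,0,0]],[[0,0,0],[0,0,0]],[[0,0,0],[0,0,0]],[[0,0,0],[0,0,0]]]' 255 20
python3 - <<'E'
from h import *
O,M=jf([.5672,-.0200],-3); s=manip.observe(); A=s['ee_rot']
print(s['opening'],s['grasp_force'],s['contact_force'],'54mm pt in jack mm',(M.T@(s['ee_pos']+.054*A[:,2]-O)*1000).round(1),'-ey in tool',(A.T@(-M[:,1])).round(3),'Z in tool',(A.T@[0,0,1]).round(3), 'ex',(A.T@M[:,0]).round(3))
E
```

```text
time: 13.95
ee_pos: [0.5076, -0.0823, 0.0915]
ee_rot: [[0.043, 0.998, 0.039], [0.742, -0.059, 0.668], [0.669, 0.0, -0.743]]
contact_force: [-0.4, -0.4, 2.2]
opening: 0.136
grasp_force: 20.0
0.13649317870965383 19.99093919992447 [-0.39621632 -0.43626555  2.21231069] 54mm pt in jack mm [-56.1 -29.2  51.4] -ey in tool [-0.743  0.006 -0.669] Z in tool [ 0.669  0.    -0.743] ex [0.004 1.    0.004]
```

```bash
python3 -m handwheel '[[[-1.5,0,-1.3],[0,0,0]],[[-3,0,-2.7],[0,0,0]],[[-3.7,0,-3.35],[0,0,0]]]'
python3 -m handwheel '[[[-3.7,0,-3.35],[0,0,0]],[[-3.7,0,-3.35],[0,0,0]],[[-3.7,0,-3.35],[0,0,0]],[[-3.7,0,-3.35],[0,0,0]],[[-3.7,0,-3.35],[0,0,0]],[[-3.7,0,-3.35],[0,0,0]],[[-3.7,0,-3.35],[0,0,0]],[[0,0,0],[0,0,0]],[[0,0,0],[0,0,0]]]'
python3 - <<'E'
from h import *
p,d,c=shot('wrist'); O,M=jf([.5672,-.0200],-3)
o=cv2.resize(p[60:300,200:460],None,fx=3,fy=2.5); cv2.imwrite('pics/w7.png',o[:,:,::-1])
for n,P in dict(notch=[-.108,-.033,.039],notchOut=[-.108,-.050,.039],notchIn=[-.108,-.016,.039],bore=[-.056,-.012,.05]).items(): print(n,np.round(proj(c,O+M@P),1))
s=manip.observe(); A=s['ee_rot'];print((M.T@(s['ee_pos']+.054*A[:,2]-O)*1000).round(1))
E
```

```text
time: 14.2
ee_pos: [0.5068, -0.093, 0.0915]
ee_rot: [[0.043, 0.998, 0.039], [0.742, -0.058, 0.668], [0.67, -0.0, -0.743]]
contact_force: [0.8, 1.0, 1.4]
opening: 0.137
grasp_force: 20.0
time: 14.95
ee_pos: [0.5047, -0.1284, 0.0914]
ee_rot: [[0.044, 0.998, 0.039], [0.742, -0.059, 0.668], [0.669, 0.0, -0.743]]
contact_force: [0.1, 0.3, -1.1]
opening: 0.138
grasp_force: 20.0
notch [224.5 194.1]
notchOut [220.7 223.5]
notchIn [228. 167.]
bore [319.6 150. ]
[-56.6 -75.   51.3]
```

View pics/w7.png

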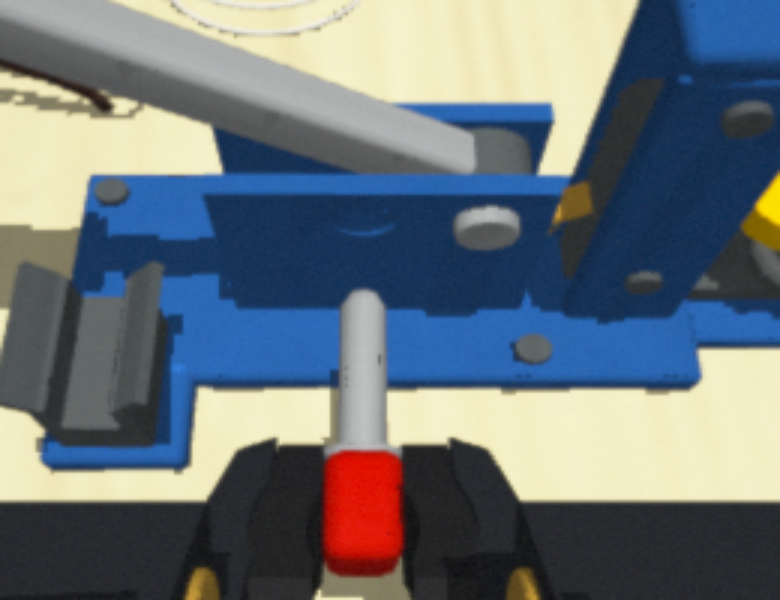

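The pin is out. The bore at crop (363,225) and the shank share the same column, and the trough lips are centred near crop (90,265), within 1-2 px of prediction. I move relative to the bore: -51.5 along x, then out to the notch's y, then halfway down.

```bash
python3 -m handwheel '[[[0,-7,0],[0,0,0]],[[0,-13,0],[0,0,0]],[[0,-13,0],[0,0,0]],[[0,-11,0],[0,0,0]],[[0,-7.5,0],[0,0,0]],[[2.8,0,2.5],[0,0,0]],[[2.8,0,2.5],[0,0,0]],[[0,0,0],[0,0,0]],[[-2.7,0,3],[0,0,0]],[[-2.7,0,3],[0,0,0]],[[-2.6,0,2.9],[0,0,0]],[[0,0,0],[0,0,0]],[[0,0,0],[0,0,0]]]'
python3 - <<'E'
from h import *
O,M=jf([.5672,-.0200],-3); s=manip.observe(); A=s['ee_rot'];print((M.T@(s['ee_pos']+.054*A[:,2]-O)*1000).round(1),s['contact_force'].round(1))
p,d,c=shot('wrist')
m=(p[:,:,0]>130)&(p[:,:,1]<50)&(p[:,:,2]<50); v,u=np.nonzero(m[150:320,270:370]); print('red',u.min()+270,u.max()+270,v.min()+150,v.max()+150)
for P in([-.107,-.016,.039],[-.107,-.05,.039],[-.107,-.022,.042]): print(np.round(proj(c,O+M@P),1))
for r in(160,165,170,175,180,185,190,195,200): print(r,p[r,286:352:2].mean(1).astype(int))
E
```

```text
time: 16.08
ee_pos: [0.4536, -0.1173, 0.079]
ee_rot: [[0.044, 0.998, 0.038], [0.741, -0.058, 0.668], [0.67, -0.001, -0.743]]
contact_force: [-0.1, -0.5, -0.6]
opening: 0.136
grasp_force: 20.0
[-108.1  -66.9   38.9] [-0.1 -0.5 -0.6]
red 308 333 241 283
[321.  168.6]
[321.5 230.3]
[321.1 176. ]
160 [108 108 106 106 107 107 103  53  50  55  51  51  52  50  50  48  54  51
  49  51  50  49  47  48  51  51  50  49  51  53  51  48  52]
165 [108 108 107 108 107 100  92  50  50  51  49  52  52  48  50  53  51  48
  51  50  50  53  51  54  52  51  52  50  57  62  50  52  46]
170 [109 109 106 105  98  75  75  77  76  75  70  57  53  67  66  67  54  48
  48  51  47  52  48  54  58  70  71  71  72  82  82  56  58]
175 [112 107 109 109  94  79  74  76  78  76  73  85  70  94  98  99 108 115
 117 102  97  99  98  82  71  72  74  72  72  80  81 101  99]
180 [108 108 107 108  89  77  78  78  74  74  76  86  68  99 106 140 161 171
 171 169 141 103  95  80  74  70  73  70  71  78  80  98 100]
185 [149 147 149 200 105  76  74  78  78  75  75  86  61  93 117 145 163 171
 170 166 150  99  72  79  77  71  72  71  73  78  82 101  99]
190 [212 211 210 208  96  75  77  76  78  74  76  90  57  90 118 145 161 173
 172 166 148  93  46  79  77  70  70  72  72  76  82  98  98]
195 [213 211 212 205  90  76  77  79  77  75  77  89  48  53 123 147 164 172
 171 166 150  92  45  79  73  71  70  71  73  75  82  94 101]
200 [212 212 210 202  79  75  79  76  77  77  74  91  49  53 120 148 165 173
 173 166 148 102  43  73  75  69  71  72  71  75  82  91 101]
```

The shank is centred in the trough to within a pixel (shank 313–328, lips 294–347). I lower it the rest of the way.

```bash
python3 -m handwheel '[[[-2,0,2.2],[0,0,0]],[[-2,0,2.2],[0,0,0]],[[-2,0,2.2],[0,0,0]],[[-1.4,0,1.5],[0,0,0]],[[0,0,0],[0,0,0]],[[0,0,0],[0,0,0]]]'
python3 - <<'E'
from h import *
O,M=jf([.5672,-.0200],-3); s=manip.observe(); A=s['ee_rot'];print((M.T@(s['ee_pos']+.054*A[:,2]-O)*1000).round(1),s['contact_force'].round(1))
E
```

```text
time: 16.63
ee_pos: [0.4537, -0.1175, 0.0684]
ee_rot: [[0.044, 0.998, 0.039], [0.742, -0.058, 0.668], [0.669, -0.0, -0.743]]
contact_force: [-1.1, 0.3, -0.7]
opening: 0.13
grasp_force: 20.0
[-108.1  -67.2   28.3] [-1.1  0.3 -0.7]
```

```bash
python3 -m handwheel '[[[-0.7,0,0.8],[0,0,0]],[[0,0,0],[0,0,0]],[[0,0,0],[0,0,0]]]'
python3 -m handwheel '[[[0,0,0],[0,0,0]],[[0,0,0],[0,0,0]],[[0,0,0],[0,0,0]],[[0,0,0],[0,0,0]],[[0,0,0],[0,0,0]],[[0,0,-4],[0,0,0]],[[0,0,-10],[0,0,0]],[[0,0,-20],[0,0,0]],[[0,0,-20],[0,0,0]],[[0,0,-10],[0,0,0]],[[0,0,0],[0,0,0]]]' 165
python3 - <<'E'
from h import *
O,M=jf([.5672,-.0200],-3); p,d,c=shot('wrist')
m=(p[:,:,0]>130)&(p[:,:,1]<50)&(p[:,:,2]<50); m[:,:250]=0; m[:,400:]=0
v,u=np.nonzero(m); print('red',u.min(),u.max(),v.min(),v.max(),np.median(u),np.median(v),'pred',np.round(proj(c,O+M@[-.107,-.067,.026]),1))
for k in(-.014,-.010,0): print(np.round(proj(c,O+M@[-.107,-.067+.01 if k>-.01 else -.077,.037]),1))
q=np.array([at_d(c,d,a,b) for a,b in zip(u,v) if d[b,a]>0]); q=(q-O)@M*1000; print('head pts',np.percentile(q,5,0).round(1),np.percentile(q,95,0).round(1))
s=np.array([(at_d(c,d,a,b)-O)@M*1000 for a in range(280,360) for b in range(100,v.max()) if d[b,a]>0])
t=s[(s[:,0]>-112)&(s[:,0]<-102)&(s[:,1]>-50)&(s[:,1]<-25)&(s[:,2]<34)]; print('shank top z by y',[(y,np.percentile(t[abs(t[:,1]-y)<3][:,2],85).round(1)) for y in(-47,-40,-33,-27)])
# shank column centre
for b in range(v.min()-40,v.min(),8): print(b,p[b,296:346:2].mean(1).astype(int))
E
```

```text
time: 16.88
ee_pos: [0.4538, -0.1176, 0.0679]
ee_rot: [[0.043, 0.998, 0.039], [0.742, -0.058, 0.668], [0.669, 0.0, -0.743]]
contact_force: [-1.5, -0.1, 5.0]
opening: 0.133
grasp_force: 20.0
time: 17.8
ee_pos: [0.4527, -0.1628, 0.1172]
ee_rot: [[0.042, 0.998, 0.043], [0.744, -0.06, 0.665], [0.667, 0.004, -0.745]]
contact_force: [0.7, -0.3, 0.4]
opening: 0.353
grasp_force: 0.0
red 312 329 195 222 320.0 208.0 pred [317.9 213.9]
[317.9 222.5]
[317.9 222.5]
[317.7 193. ]
head pts [-110.   -75.5   35.4] [-100.6  -59.4   38.3]
shank top z by y [(-47, np.float64(30.3)), (-40, np.float64(30.6)), (-33, np.float64(30.7)), (-27, np.float64(30.6))]
155 [121  71  72  71  71  73  77  84  88 114 147 162 162 147  54  75  68  66
  68  66  77  92  95  93  94]
163 [132  73  72  72  75  74  75  83  84 121 151 162 160 147  69  74  67  68
  67  67  77  90  95  95  95]
171 [103  72  71  73  72  72  78  86  91 124 151 161 160 147  72  74  66  68
  71  69  74  89  95  95  96]
179 [ 87  59  68  72  73  71  74  86  88 130 154 161 160 144  69  75  70  69
  67  64  69  68  52  48  52]
187 [119  84  41  45  44  40  47  86  90 133 154 160 160 141  82  41  41  42
  48  94  93 108 206 206 207]
```

The pin lies flat (shank top 30.5 mm all along, head middle about y -67). I rise, untilt and turn for the handle, shutting the fingers.

```bash
python3 -m handwheel '[[[22,0,-25],[0,0,0]],[[22,0,-25],[0,0,0]],[[22,0,-25],[0,0,0]],[[0,0,0],[0,-1,0]],[[0,0,0],[0,-1,0]],[[0,0,0],[0,-1,0]],[[0,0,0],[0,-1,0]],[[0,0,0],[0,-1,0]],[[0,0,0],[0,-1,0]],[[0,0,0],[0,-1,0]]]' 255 20
python3 -m handwheel '[[[0,0,0],[0,0,1.15]],[[0,0,0],[0,0,1.15]],[[0,0,0],[0,0,1.15]],[[0,0,0],[0,0,1.15]],[[0,0,0],[0,0,1.15]],[[0,0,0],[0,0,1.15]],[[0,0,0],[0,0,1.15]],[[0,0,0],[0,0,1.15]],[[0,0,0],[0,0,1.15]],[[0,0,0],[0,0,1.15]],[[0,0,0],[0,0,1.15]],[[0,0,0],[0,0,1.15]],[[0,0,0],[0,0,1.15]],[[0,0,0],[0,0,0]],[[0,0,0],[0,0,0]]]'
python3 - <<'E'
from h import *
O,M=jf([.5672,-.0200],-3); p,d,c=shot('top')
h=np.array([at_d(c,d,u,v) for u in range(270,320) for v in range(140,260) if d[v,u]>0])
t=h[abs(h[:,2]-.102)<.006]; t=(t-O)@M*1000; t=t[abs(t[:,0])<25]; print('tower in jack',t.mean(0).round(1),len(t))
g=h[(h[:,2]>.095)&(h[:,2]<.13)]; g=(g-O)@M*1000; g=g[g[:,0]<-60]; print('grip',g.mean(0).round(1),g.min(0).round(1),g.max(0).round(1))
plan((O+M@[-.126,0,.114])+[0,0,.064+.02],down(-3))
E
```

```text
time: 18.68
ee_pos: [0.4508, -0.1609, 0.2146]
ee_rot: [[0.058, 0.998, 0.0], [0.998, -0.058, -0.004], [-0.004, 0.001, -1.0]]
contact_force: [-0.9, -0.4, -0.9]
opening: 0.006
grasp_force: 0.0
time: 19.93
ee_pos: [0.4505, -0.1608, 0.2139]
ee_rot: [[0.999, -0.049, -0.002], [-0.049, -0.999, 0.001], [-0.002, -0.001, -1.0]]
contact_force: [-0.9, 0.5, -0.6]
opening: 0.002
grasp_force: 0.0
tower in jack [ -0.2  -1.3 102. ] 88
grip [-127.7   -0.4  114.9] [-156.7  -13.3   95.6] [-90.   13.3 129.6]
shift tool mm [ -16.5 -146.8   16.3] turn u [-0.01  0.01  0.03] rows>= 3.7
```

The tower and free-standing grip are where expected. I go above the pad and do stroke 1.

```bash
python3 -m handwheel '[[[-4,-36.7,4],[0,0,0]],[[-4,-36.7,4],[0,0,0]],[[-4,-36.7,4],[0,0,0]],[[-4.5,-36.7,4],[0,0,0]],[[0,0,0],[0,0,0]],[[0,0,9],[0,0,0]],[[0,0,9],[0,0,0]],[[-3,0,6],[0,0,0]],[[-3,0,8],[0,0,0]],[[-3,0,8],[0,0,0]],[[-3,0,8],[0,0,0]],[[-2,0,8],[0,0,0]],[[-2,0,8],[0,0,0]],[[-1,0,8],[0,0,0]],[[-1,0,8],[0,0,0]],[[0,0,6],[0,0,0]],[[0,0,4],[0,0,0]],[[0,0,0],[0,0,0]],[[0,0,0],[0,0,0]]]'
```

```text
time: 21.57
ee_pos: [0.4247, -0.0131, 0.1089]
ee_rot: [[0.999, -0.053, -0.0], [-0.053, -0.999, -0.0], [-0.0, 0.0, -1.0]]
contact_force: [-0.4, -3.8, 5.0]
opening: 0.004
grasp_force: 2.3
```

```bash
python3 -m handwheel '[[[0,0,4],[0,0,0]],[[0,0,4],[0,0,0]],[[0,0,1.5],[0,0,0]],[[0,0,0],[0,0,0]],[[0,0,0],[0,0,0]]]'
python3 - <<'E'
from h import *
p,d,c=shot('top'); O,M=jf([.5672,-.0200],-3)
h=np.array([at_d(c,d,u,v) for u in range(255,325) for v in range(110,260) if d[v,u]>0]); h=(h-O)@M*1000
t=h[(abs(h[:,2]-102)<6)&(abs(h[:,0])<25)]; print('tower',t.mean(0).round(1),len(t))
l=h[(abs(h[:,0]-42)<10)&(abs(h[:,1])<11)&(h[:,2]<60)]; print('lug top z',np.median(l[:,2]))
E
```

```text
time: 21.98
ee_pos: [0.4255, -0.0131, 0.1017]
ee_rot: [[0.999, -0.053, 0.001], [-0.053, -0.999, -0.0], [0.001, 0.0, -1.0]]
contact_force: [-7.5, -2.9, 22.1]
opening: -0.0
grasp_force: 11.7
tower [ -0.4  -1.1 101.6] 89
lug top z 43.190212690522145
```

Stroke 1 reached the stop (22 N) and the jack is unmoved. I let the handle come right up, then do stroke 2.

```bash
python3 -m handwheel '[[[0,0,-5],[0,0,0]],[[0,0,-8],[0,0,0]],[[1,0,-10],[0,0,0]],[[1,0,-10],[0,0,0]],[[2,0,-10],[0,0,0]],[[3,0,-10],[0,0,0]],[[4,0,-12],[0,0,0]],[[5,0,-12],[0,0,0]],[[0,0,-15],[0,0,0]],[[0,0,0],[0,0,0]],[[0,0,0],[0,0,0]],[[0,0,0],[0,0,0]]]'
python3 - <<'E'
from h import *
p,d,c=shot('top'); O,M=jf([.5672,-.0200],-3); s=manip.observe()
print(((s['ee_pos']-O)@M*1000).round(1))
w=calibration('wrist');p,d,_=shot('wrist')
h=np.array([(at_d(w,d,u,v)-O)@M*1000 for u in range(200,440,2) for v in range(0,200,2) if d[v,u]>0])
for n,q in(('tower',h[(abs(h[:,2]-102)<5)&(abs(h[:,0])<20)&(abs(h[:,1])<25)]),): print(n,len(q),len(q) and (q.min(0)+q.max(0))/2)
m=(p[:,:,0]>180)&(p[:,:,1]>130)&(p[:,:,2]<60); v,u=np.nonzero(m); print('yellow',len(u))
if len(u): L=np.array([(at_z(w,a,b,.043)-O)@M*1000 for a,b in zip(u,v)]); L=L[(L[:,0]<50)]; print(len(L) and (L.min(0),L.max(0)))
E
```

```text
time: 23.03
ee_pos: [0.4399, -0.0136, 0.1908]
ee_rot: [[0.999, -0.053, -0.001], [-0.053, -0.999, 0.0], [-0.001, -0.0, -1.0]]
contact_force: [-1.2, 0.4, -0.2]
opening: 0.004
grasp_force: 0.0
[-127.7   -0.3  190.4]
tower 60 [-1.21238017e+01  7.60081985e-02  1.00182549e+02]
yellow 392
(array([-115.28821104,  201.95160699,   43.        ]), array([-102.2750049,  226.4806001,   43.       ]))
```

```bash
python3 -m handwheel '[[[0,0,9],[0,0,0]],[[-2,0,8],[0,0,0]],[[-3,0,8],[0,0,0]],[[-3,0,8],[0,0,0]],[[-3,0,8],[0,0,0]],[[-2,0,8],[0,0,0]],[[-2,0,8],[0,0,0]],[[-1,0,8],[0,0,0]],[[-1,0,7],[0,0,0]],[[0,0,6],[0,0,0]],[[0,0,5],[0,0,0]],[[0,0,4],[0,0,0]],[[0,0,2],[0,0,0]],[[0,0,1.5],[0,0,0]],[[0,0,0],[0,0,0]],[[0,0,0],[0,0,0]],[[0,0,0],[0,0,0]]]'
python3 - <<'E'
from h import *
O,M=jf([.5672,-.0200],-3)
p,d,c=shot('top')
h=np.array([at_d(c,d,u,v) for u in range(255,325) for v in range(110,260) if d[v,u]>0]); h=(h-O)@M*1000
t=h[(abs(h[:,2]-102)<6)&(abs(h[:,0])<25)]; print('tower',t.mean(0).round(1),len(t))
l=h[(abs(h[:,0]-42)<10)&(abs(h[:,1])<11)&(h[:,2]<70)]; print('lug top z',np.median(l[:,2]),len(l))
g=h[(h[:,0]>66)&(h[:,0]<175)&(abs(h[:,2]-58)<14)&(abs(h[:,1])>35)]
a=np.linalg.lstsq(np.c_[g[:,:2],np.ones(len(g))],g[:,2],rcond=None)[0]; print('granite plane slope',a.round(3))
E
```

```text
time: 24.55
ee_pos: [0.4242, -0.0129, 0.1021]
ee_rot: [[0.999, -0.053, 0.001], [-0.053, -0.999, 0.0], [0.001, -0.0, -1.0]]
contact_force: [-3.6, 0.9, 15.8]
opening: 0.005
grasp_force: 8.1
tower [ -0.4  -1.1 101.2] 92
lug top z 54.63104676003971 48
granite plane slope [-6.1000e-02  0.0000e+00  6.5249e+01]
```

```bash
python3 - <<'E'
from h import *
O,M=jf([.5672,-.0200],-3)
p,d,c=shot('top'); s=manip.observe(); print(s['ee_pos'],s['contact_force'].round(1))
h=np.array([at_d(c,d,u,v) for u in range(255,325) for v in range(110,260) if d[v,u]>0]); h=(h-O)@M*1000
for x in range(60,185,12):
    k=h[(abs(h[:,0]-x)<6)&(abs(h[:,1])>40)&(abs(h[:,1])<78)&(h[:,2]>30)]; print(x,len(k),np.median(k[:,2]).round(1) if len(k) else '')
k=p[145:175,275:305].astype(int); m=(k[:,:,0]>150)&(k[:,:,2]<70); v,u=np.nonzero(m); L=np.array([(at_z(c,a+275,b+145,.0545)-O)@M*1000 for a,b in zip(u,v)]); print('lug y,x',L.min(0).round(1),L.max(0).round(1))
E
```

```text
[ 0.42421702 -0.01287785  0.10208745] [-3.7  1.3 14.5]
60 4 32.2
72 149 58.3
84 100 62.0
96 102 60.6
108 96 59.3
120 97 58.3
132 93 58.1
144 96 56.5
156 95 54.3
168 82 54.1
180 26 53.1
lug y,x [ 23.8 -22.5  54.5] [67.1 16.2 54.5]
```

Lug is up 11.4 mm, the tilt is about 0.094 rad (front foot about 7 mm up), and the handle is on its stop at a steady 15 N. I hand in.

```bash
python3 -c "
from station import manip
print(manip.close_job())"
```

```text
the job is handed in; nothing more can be done
None
```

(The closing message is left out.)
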